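# Lock off the laser isolator

## Task

Lock the laser's isolator off. Slide the black isolator handle fully home towards the brass lock body, so that the hole in its steel tongue lies over one of the two lock holes; then take the loose U-shaped shackle out of its stand, put both legs down into the two holes of the lock body (one of them through the tongue), and press it down gently, with no more than 35 N on the lock, until the hidden pawls click and it stays down by itself. Let go, and leave the other things on the bench where they are.

Things in the scene. Friction and masses are not known exactly. Their poses are not given: they have to be found in the camera images.
- unit: Fixed isolator unit: grey base plate 110 (x) by 250 (y) by 10 mm, turned up to 0.35 rad; origin on the bench under the lock, plate from y = -60 to +190 mm. A brass lock body 34 (x) by 66 (y) mm, top at z = 72 mm, stands at the origin; a grey switch box 90 by 125 mm, top at z = 72 mm, stands at y = 55 to 180 mm and carries the isolator slide.
- lock_mouth (a point): Middle of the brass lock body's top face, half-way between its two round holes; axes as unit. Holes at y = -17 and +17 mm, 12 mm wide (legs 10 mm), 2 mm chamfer. The pawls click into the leg notches when the leg tips are somewhere between 26 and 47 mm below this face: the depth differs from lock to lock and cannot be seen. About 2 mm past the click is a hard stop.
- isolator (a joint): Travel of the isolator slide in m: 0 = on (drawn back, away from the lock), 0.045 = off, at its stop. It moves along -y of unit, towards the lock, with about 2.5 N of friction, and stays where it is left.
- isolator_handle (a point): Centre of the upright black tab of the isolator slide: 30 (x of unit) by 14 (y, sliding direction) by 42 mm high, from 80 to 122 mm above the bench; this point is 107 mm up, at x = 0, y = 132 mm minus the travel in unit. Rails 20 mm either side of the tongue, tops at 84 mm. Push it with shut fingers or pinch it along y.
- shackle_grip (a point): Centre of the grip of the loose shackle (160 g) that stands upright in its stand: two steel legs 10 mm thick, 34 mm apart (y = -17 and +17 mm), joined on top by a black grip 14 (x) by 46 (y) by 26 mm high. Round leg tips 85 mm below this point, grip underside 13 mm below, top 13 mm above. z up. Leg notches face each other: it fits either way round.
- shackle: The same shackle; origin midway between the leg tips, at their height; axes as shackle_grip.
- stand: The fixed grey stand of the shackle, a block 60 (x) by 90 (y) by 32 mm high with two 16 mm square pockets 24 mm deep, in which the legs stand loosely. Origin at the centre of its underside.
- tray: Bystander: an open black tray, 85 by 100 by 30 mm. Origin at the centre of its underside.
- small_padlock: Bystander: a small closed brass padlock lying flat, 82 by 44 by 24 mm. Origin at the underside of its body.
- handset: Bystander: a white handset lying flat, 150 by 50 by 22 mm. Origin at the centre of its underside.
- screwdriver: Bystander: a screwdriver 170 mm long, lying about along x. Origin at its underside.
- mug: Bystander: a white mug, 80 mm across, 95 mm high. Origin at the centre of its underside.
- jar: Bystander: a clear jar with a black lid, 64 mm across, 70 mm high. Origin at the centre of its underside.
- tape: Bystander: a ring of brown tape lying flat, 90 mm across, 24 mm high. Origin at the centre of its underside.
- lock_hole_plus (a point): Mouth of the +y hole. With the isolator off, its 5 mm thick steel tongue lies 3 to 8 mm above this mouth, with an 18 mm square hole over it; with the isolator on, the tongue is clear of it. A leg pushed off-centre can bind on the way: a firm stop less than 26 mm down is not the click; ease up, let it centre, press on.
- lock_hole_minus (a point): Mouth of the -y hole; no tongue covers it. In the lock, springs push the legs up from 14 mm down, and for the last 8 to 18 mm before the click sprung pawls rub on the legs: pressing takes up to about 18 N in all; the hard stop feels clearly stiffer. If let go short of the click, the springs lift the shackle until its leg tips are less than 20 mm deep.
Not all that is in view belongs to the job. Leave any blue or turquoise look-alike of the shackle alone.

How it is judged:
By the outcome, as a careful person would: the job done as asked, in the order asked, and still so for the second after the job is handed in, with the robot touching nothing.
It also fails if it takes over 58 s, if anything falls off the work surface, if the arm or the gripper's body presses on something with over 40 N, if the wrist force passes 120 N, or if a joint passes its speed limit or range.

## Robot

A 6-joint arm with a two-finger parallel gripper is mounted at the origin on the work surface. World frame = base frame: x ahead of the robot, y to its left, z up, the work surface at z = 0. Lengths are in mm, angles in degrees, forces in N, time in s.
With the tool pointing down it reaches from about 350 to 850 mm from the base axis. Payload 8.1 kg.
Tool frame: the origin (TCP) lies midway between the tips of the shut fingers; the grasp point (between the pads) lies 19 mm behind it (r.tcp_to_grasp is the distance from the TCP to the grasp point, in mm); z points along the fingers, y is the direction in which the jaws open and shut (so a half turn about z gives the same grasp; the last joint's range is limited). The gripper opens to 85 mm and grips with 20 to 120 N. Pads are 22 mm wide; open, the fingers measure 114 mm over their backs; the gripper's body (76 mm by 85 mm) begins 54 mm behind the grasp point. The pads swing forward as they close: fully open they stand 13 mm farther back than shut.
Start: joints at [-76.914, 7.471, 85.268, -0, 87.261, -4.893], TCP at [185.225, -570.699, 231.292] pointing down, gripper open.
Joint ranges: [-169.43, 169.43], [-51.17, 129.36], [1.28, 143.12], [-76.62, 256.62], [0, 156.53], [-152.29, 152.29]. Speed limits (degrees/s): [136.94, 136.94, 159.86, 180, 180, 180].

## Interface

Orientations are given as [roll, pitch, yaw] about the fixed x, y, z axes, in that order (R = Rz(yaw) Ry(pitch) Rx(roll)).
In Python, from bench import r gives the robot as it stands.
- The arm moves only by the tool jog_arm, never from a script. Its argument "targets" is a list of rows, each a list of 7 numbers: the shift along the tool's x, y, z in m, then the turn, a rotation vector about the tool's x, y, z in rad, then the closure, from 0 (fully open) to 1 (shut). In form: [[dx, dy, dz, wx, wy, wz, claw], ...]. A call has 1 to 5 rows; each row is the pose to reach, as a shift and turn from the pose commanded when the call began, along the tool's axes at that moment; what a row does not reach only later rows make up. A row lasts 1/12 s, in which the tool goes at most 41.7 mm and 7.16 degrees, less where a joint would pass 70% of its speed; a pose out of reach is approached as far as the arm can. A call with a gripper value outside its range is refused whole. The fingers move at their own pace and stop on an object; "newtons" is the grip in N (left out, the last holds). Time passes only in rows, so rows that repeat a pose let the fingers close. It gives the time, the measured TCP pose, the force and the opening at its end, in the units of the state.
- r.sense(): the state, without advancing time (a new reading comes with each control period).
- r.snapshot(name): name is "scene" or "top" or "wrist"; returns a dict with "pixels" (480x640x3 uint8, red, green, blue), "fx", "fy", "cx", "cy" (pixels), "origin" and "attitude" of the camera in the world. Camera axes: x right, y down, z forward; pixel columns grow to the right and rows downward; lengths in mm; the calibration is good to about 2 mm. A picture is of the moment at which its call begins. There is no depth.
- r.hand_in(): hands the job in, once; it reports no verdict.
The state is a dict: "time": time; "joint_pos": joint angles; "qd": joint speeds; "joint_efforts": joint torques, N m; "tool_pos": TCP position; "tcp_rot": TCP orientation; "ft_force": force on the tool from outside, world axes, zero at the start; "wrist_torque": the same for the moment, N m; "finger_gap": finger opening in mm.
Only numpy, scipy, OpenCV 4.12 (cv2) and the standard library are available. Lean on these libraries where they do the work, as an engineer would, in place of code of your own. Each camera call takes 0.05 s, during which the arm holds its last target.

## Working session

There is one attempt and no reset: what is moved stays moved. The work goes in short steps, Python scripts to look and compute and a tool call to move; the robot and the scene stay as the last step left them, time stands still between calls to the robot, and variables do not carry over. Pictures are saved under pics/ and viewed, and the job is handed in when it is done.

Besides the shell and the picture viewer there is one more tool, called after ">>>" by a JSON object that holds its "method" and its "body". jog_arm: Moves the arm, as the interface text tells. Its arguments: {"type":"object","properties":{"targets":{"type":"array","items":{"type":"array","items":{"type":"number"}}},"newtons":{"type":"number"}},"required":["targets"]}

```bash
mkdir -p pics; ls; python3 - <<'E'
from bench import r
import cv2
print(r.sense())
for n in("scene","top","wrist"):
    s=r.snapshot(n); cv2.imwrite(f"pics/a_{n}.png",s["pixels"][:,:,::-1]); print(n,s["fx"],s["fy"],s["cx"],s["cy"],s["origin"],s["attitude"])
E
```

```text
pics
{'time': 0.0, 'joint_pos': array([-7.69128400e+01,  7.51551363e+00,  8.53307204e+01, -1.26532622e-03,
        8.72608610e+01, -4.89460610e+00]), 'qd': array([ 0.04817439, -0.10596993, -0.11385565,  0.02536436,  0.00523361,
        0.00642334]), 'joint_efforts': array([-4.20913175e-04, -5.69409120e+01, -5.00546551e+01, -1.36977692e-04,
        1.50619989e-02,  3.55508902e-06]), 'tool_pos': array([ 185.10012996, -570.14880091,  230.22638837]), 'tcp_rot': array([-1.79893188e+02, -7.87852682e-03,  1.79818204e+01]), 'ft_force': array([-0.73896   , -0.17281965,  0.12469235]), 'wrist_torque': array([-0.01550927, -0.0219824 , -0.03414004]), 'finger_gap': 85.2486270180942}
scene 519.2914543652957 519.2914543652957 324.5292906761477 235.74757568476778 [1236.03443732 -775.62412601  750.89690973] [-123.80502695   -0.23970262   37.71675086]
top 458.2115409865378 458.2115409865378 315.6580703510876 237.57820007566048 [ 518.93155324    5.89850766 1265.71533234] [-175.07272994    1.15574854  -89.64585982]
wrist 395.4265207149385 395.4265207149385 321.2312515441901 240.1344695993717 [ 262.05099132 -545.26293484  372.59102692] [ 1.61486751e+02  6.83101417e-02 -7.19604252e+01]
```

View pics/a_scene.png

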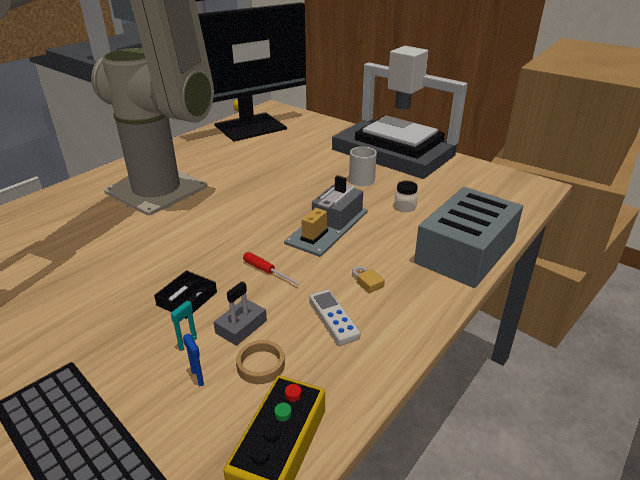

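View pics/a_top.png

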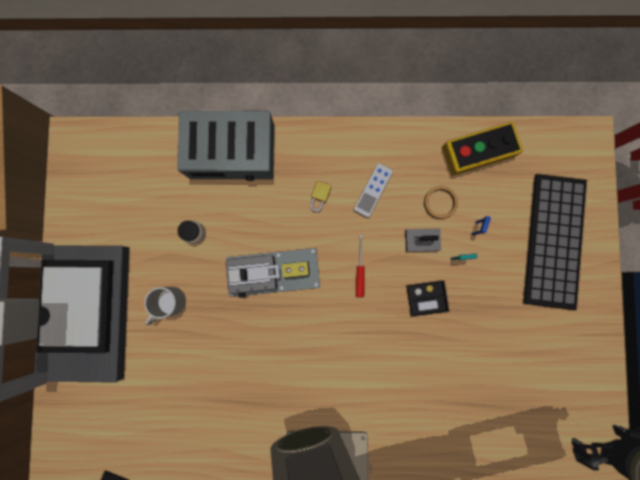

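View pics/a_wrist.png

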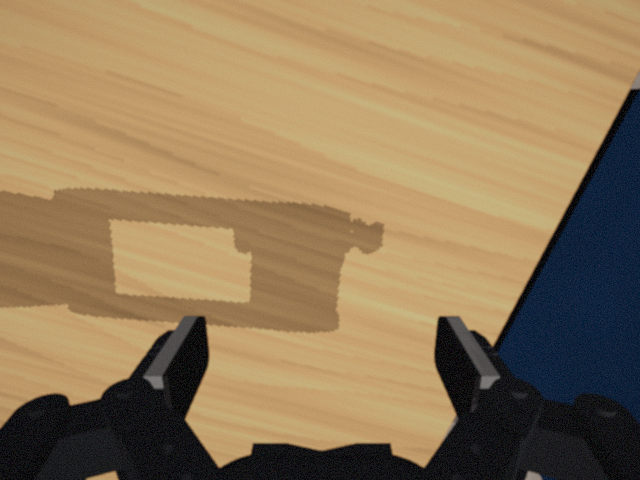

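The picture shows three shackle-like objects. In the top view, the black grip on steel legs in the grey stand is at (425,240), the turquoise one at (465,258) and the blue one at (482,227). The black one in the grey stand fits the description. I'll confirm it in enlarged crops. The isolator unit is at (275,272), with its lock on the right in brass.

```bash
cat > h.py <<'E'
import numpy as np, cv2
from scipy.spatial.transform import Rotation as Ro
def Rm(a): return Ro.from_euler('xyz',a,degrees=True).as_matrix()
def ray(s,u,v):
    d=Rm(s["attitude"])@np.array([(u-s["cx"])/s["fx"],(v-s["cy"])/s["fy"],1]); return np.array(s["origin"]),d/np.linalg.norm(d)
def plane(s,u,v,z):
    o,d=ray(s,u,v); return o+d*(z-o[2])/d[2]
def proj(s,p):
    q=Rm(s["attitude"]).T@(np.array(p)-s["origin"]); return np.array([s["cx"]+s["fx"]*q[0]/q[2],s["cy"]+s["fy"]*q[1]/q[2]])
def tri(a,b):
    (o1,d1),(o2,d2)=a,b
    A=np.stack([d1,-d2],1); t=np.linalg.lstsq(A,o2-o1,rcond=None)[0]
    p,q=o1+d1*t[0],o2+d2*t[1]; return (p+q)/2,np.linalg.norm(p-q)
def crop(img,x0,y0,x1,y1,k): return cv2.resize(img[y0:y1,x0:x1],None,fx=k,fy=k,interpolation=cv2.INTER_CUBIC)
E
python3 - <<'E'
from h import *
t=cv2.imread("pics/a_top.png"); s=cv2.imread("pics/a_scene.png")
cv2.imwrite("pics/c1.png",crop(t,220,235,330,310,7))
cv2.imwrite("pics/c2.png",np.hstack([crop(t,395,215,495,275,4),crop(s,205,270,305,330,4)[:240]]))
E
```

```text
(no output)
```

View pics/c1.png

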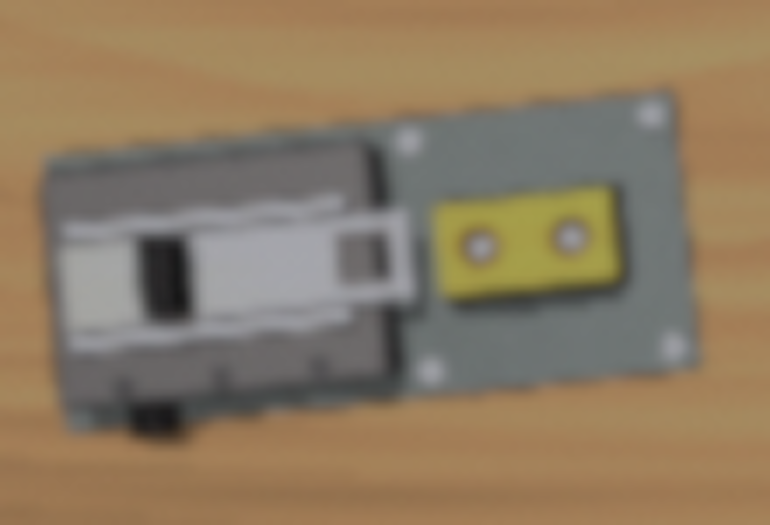

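View pics/c2.png

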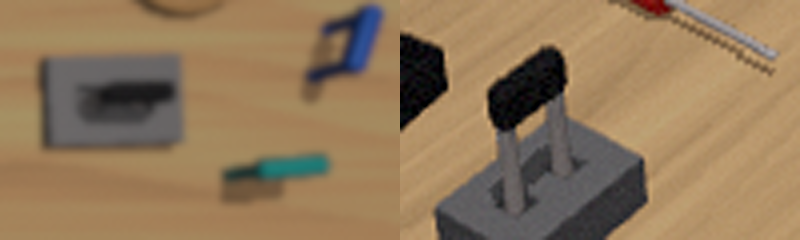

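Confirmed: the black grip on two steel legs stands in the grey block, while the blue and turquoise ones stand loose on the bench. Next I'll measure coarsely.

```bash
python3 - <<'E'
from h import *
from bench import r
s=r.snapshot("top"); im=s["pixels"][:,:,::-1].copy(); sc=r.snapshot("scene")
hsv=cv2.cvtColor(im,cv2.COLOR_BGR2HSV)
m=np.zeros(im.shape[:2],np.uint8); m[240:300,225:325]=cv2.inRange(hsv,(22,150,90),(35,255,255))[240:300,225:325]
m=cv2.morphologyEx(m,cv2.MORPH_CLOSE,np.ones((5,5)))
c=max(cv2.findContours(m,0,1)[0],key=cv2.contourArea); R=cv2.minAreaRect(c); b=cv2.boxPoints(R)
P=np.array([plane(s,u,v,72) for u,v in b]); print("brass",R,P.mean(0)); print(np.diff(P,axis=0)[:,:2],[np.linalg.norm(x) for x in np.diff(P,axis=0)])
k=7
holes=[plane(s,220+(x+.5)/k-.5,235+(y+.5)/k-.5,72) for x,y in((481,246),(571,237))]; print("holes",holes,np.mean(holes,0),np.linalg.norm(holes[0]-holes[1]))
d=holes[0]-holes[1]; print("unit +y dir",np.degrees(np.arctan2(d[1],d[0])),"yaw",np.degrees(np.arctan2(-d[0],d[1])))
h=plane(s,220+165/k,235+242/k,122); print("handle top",h)
# stand
k=4
st=[plane(s,395+(x+.5)/k-.5,215+(y+.5)/k-.5,32) for x,y in((41,58),(181,53),(184,143),(44,149))]; print("stand",np.round(st,1),np.mean(st,0))
g=[plane(s,395+(x+.5)/k-.5,215+(y+.5)/k-.5,106) for x,y in((103,92),(173,90))]; print("grip ends",g,np.mean(g,0))
# scene-view cross-check: grip center crop2 (527-400,88)
uv=(205+127/4,270+90/4); print("grip tri",tri(ray(sc,*uv),ray(s,395+136/4,215+94/4)))
E
```

```text
Traceback (most recent call last):
ValueError: max() iterable argument is empty
```

```bash
cat > m1.py <<'E'
from h import *
from bench import r
s=r.snapshot("top"); im=s["pixels"][:,:,::-1].copy(); sc=r.snapshot("scene")
hsv=cv2.cvtColor(im,cv2.COLOR_BGR2HSV)
print(im[270,287],hsv[270,287], hsv[264,295])
m=np.zeros(im.shape[:2],np.uint8); m[240:300,280:312]=cv2.inRange(hsv,(18,100,80),(38,255,255))[240:300,280:312]
m=cv2.morphologyEx(m,cv2.MORPH_CLOSE,np.ones((5,5)))
c=max(cv2.findContours(m,0,1)[0],key=cv2.contourArea); R=cv2.minAreaRect(c); b=cv2.boxPoints(R)
P=np.array([plane(s,u,v,72) for u,v in b]); print("brass",R,P.mean(0)); print(np.diff(P,axis=0)[:,:2],[np.linalg.norm(x) for x in np.diff(P,axis=0)])
k=7
holes=[plane(s,220+(x+.5)/k-.5,235+(y+.5)/k-.5,72) for x,y in((481,246),(571,237))]; print("holes",holes,np.mean(holes,0),np.linalg.norm(holes[0]-holes[1]))
d=holes[0]-holes[1]; print("yaw",np.degrees(np.arctan2(-d[0],d[1])))
h=plane(s,220+165/k,235+242/k,122); print("handle top",h)
k=4
st=[plane(s,395+(x+.5)/k-.5,215+(y+.5)/k-.5,32) for x,y in((41,58),(181,53),(184,143),(44,149))]; print("stand",np.round(st,1),np.mean(st,0))
g=[plane(s,395+(x+.5)/k-.5,215+(y+.5)/k-.5,106) for x,y in((103,92),(173,90))]; print("grip ends",g,np.mean(g,0))
uv=(205+127/4,270+90/4); print("grip tri",tri(ray(sc,*uv),ray(s,395+136/4,215+94/4)))
E
python3 m1.py
```

```text
[126 131 137] [ 14  20 137] [ 27 139 162]
brass ((295.0, 269.5), (13.583078384399414, 25.730548858642578), 83.6598129272461) [538.12389161  83.87896983  72.        ]
[[  7.76601337 -66.63041542]
 [-35.02364067  -4.17244981]
 [ -7.76662671  66.455343  ]] [np.float64(67.08146705964833), np.float64(35.2713019812032), np.float64(66.90764607363703)]
holes [array([537.44355987, 101.3555944 ,  72.        ]), array([540.97721953,  67.89355232,  72.        ])] [539.2103897   84.62457336  72.        ] 33.64810559643839
yaw 6.0282085991593215
handle top [536.36878688 209.24556379 122.        ]
stand [[ 649.1 -209.    32. ]
 [ 652.9 -303.    32. ]
 [ 592.2 -304.    32. ]
 [ 587.7 -210.4   32. ]] [ 620.46835985 -256.6021744    32.        ]
grip ends [array([ 619.84198445, -234.98343983,  106.        ]), array([ 621.30615912, -279.03526961,  106.        ])] [ 620.57407179 -257.00935472  106.        ]
grip tri (array([ 620.14958231, -259.1006751 ,   90.18574563]), np.float64(3.128806785377029))
```

Sizes agree: holes 33.6 mm apart, brass 67×35, stand 94×61, grip 44 mm. The unit is at about (539,84.5), yaw about 6.3°. The stand is at about (620.5,-257), yaw about 2°. I'll go over the stand first for a close look.

```bash
cat >> h.py <<'E'
def delta(x,y,z,yaw,st=None):
    if st is None:
        from bench import r; st=r.sense()
    R=Ro.from_euler('xyz',st["tcp_rot"],degrees=True); T=Ro.from_euler('xyz',[180,0,yaw],degrees=True)
    d=R.inv().apply(np.array([x,y,z])-st["tool_pos"])/1000; w=(R.inv()*T).as_rotvec()
    print("t",round(st["time"],2),"tcp",np.round(st["tool_pos"],1),np.round(st["tcp_rot"],2),"F",np.round(st["ft_force"],1),"gap",round(st["finger_gap"],1)); print("delta",np.round(d,4),np.round(w,4))
E
python3 -c "
from h import *
delta(620,-277,230,92)"
```

```text
t 0.35 tcp [ 185.2 -570.6  231. ] [-179.98   -0.     17.98] F [ 0.  -0.6  0.3] gap 85.7
delta [ 0.5042 -0.1451  0.0011] [-3.0000e-04 -3.0000e-04 -1.2919e+00]
```

>>> {"method": "jog_arm", "body": {"targets": [[0.504, -0.145, 0, 0, 0, -1.292, 0], [0.504, -0.145, 0, 0, 0, -1.292, 0], [0.504, -0.145, 0, 0, 0, -1.292, 0], [0.504, -0.145, 0, 0, 0, -1.292, 0], [0.504, -0.145, 0, 0, 0, -1.292, 0]]}}

```text
time: 0.77
tool_pos: [359.1, -452.9, 231.4]
tcp_rot: [180.0, 0.0, 54.1]
ft_force: [1.2, -0.1, 0.2]
finger_gap: 85.1
```

```bash
python3 -c "
from h import *
delta(620,-277,230,92)"
```

```text
t 0.77 tcp [ 359.1 -452.9  231.4] [179.98   0.    54.11] F [ 1.2 -0.1  0.2] gap 85.1
delta [0.2954 0.1082 0.0015] [ 3.000e-04  2.000e-04 -6.614e-01]
```

>>> {"method": "jog_arm", "body": {"targets": [[0.295, 0.108, 0, 0, 0, -0.661, 0], [0.295, 0.108, 0, 0, 0, -0.661, 0], [0.295, 0.108, 0, 0, 0, -0.661, 0], [0.295, 0.108, 0, 0, 0, -0.661, 0], [0.295, 0.108, 0, 0, 0, -0.661, 0]]}}

```text
time: 1.18
tool_pos: [532.8, -337.1, 231.4]
tcp_rot: [180.0, 0.0, 90.0]
ft_force: [-0.4, -0.3, 0.0]
finger_gap: 85.7
```

```bash
python3 -c "
from h import *
delta(620,-277,230,92)"
```

```text
t 1.18 tcp [ 532.8 -337.1  231.4] [1.7998e+02 2.0000e-02 8.9950e+01] F [-0.4 -0.3  0. ] gap 85.7
delta [0.0602 0.0872 0.0014] [ 0.0003  0.0003 -0.0357]
```

>>> {"method": "jog_arm", "body": {"targets": [[0.06, 0.087, 0, 0, 0, -0.036, 0], [0.06, 0.087, 0, 0, 0, -0.036, 0], [0.06, 0.087, 0, 0, 0, -0.036, 0], [0.06, 0.087, 0, 0, 0, -0.036, 0]]}}

```text
time: 1.52
tool_pos: [622.2, -274.9, 230.6]
tcp_rot: [180.0, -0.1, 91.9]
ft_force: [0.4, -0.4, 0.2]
finger_gap: 85.2
```

```bash
python3 - <<'E'
from h import *
from bench import r
import pickle
s=r.snapshot("wrist"); cv2.imwrite("pics/w1.png",s["pixels"][:,:,::-1]); pickle.dump(s,open("w1.pkl","wb"))
st=r.sense(); print(st["tool_pos"],st["tcp_rot"],s["origin"],s["attitude"])
print(proj(s,[620.5,-257,106]),proj(s,[620.5,-257,32]))
E
```

```text
[ 620.40943892 -276.84242432  230.63655402] [-1.79980869e+02 -3.24885817e-02  9.18815075e+01] [ 618.9225084  -193.88184975  372.98266486] [1.61612920e+02 4.57236541e-02 2.00865465e+00]
[320.61953743 204.96532394] [320.81257776 185.28360508]
```

View pics/w1.png

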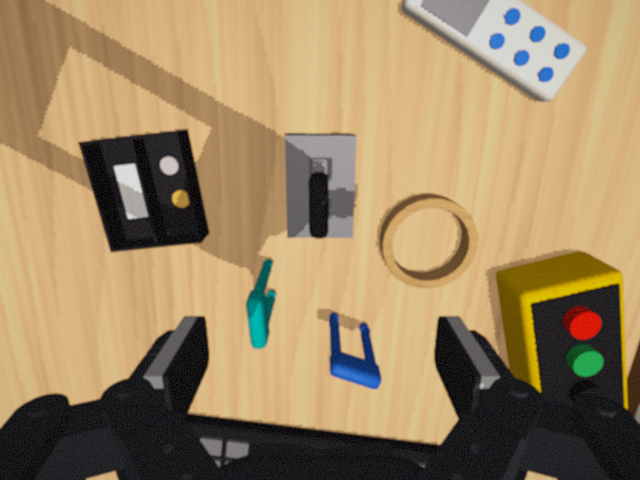

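The wrist view shows the stand top with corners at about (286,135), (354,134), (354,237) and (287,237), and the black grip from (319,173) to (319,236). The turquoise one at (262,300) and the blue one at (355,350) are clear of the fingers' path.

```bash
python3 - <<'E'
from h import *
import pickle
s=pickle.load(open("w1.pkl","rb")); im=s["pixels"][:,:,::-1]
g=cv2.cvtColor(im,cv2.COLOR_BGR2GRAY)
m=np.zeros_like(g); m[150:245,295:345]=(g[150:245,295:345]<38)*255
n,l,stt,cen=cv2.connectedComponentsWithStats(m); i=1+np.argmax(stt[1:,4]); print(stt[i],cen[i])
print([int(x) for x in g[200,300:345]])
x0,y0,w,h,_=stt[i]
cols=np.where(l[180:230]==i)[1]
for z in (106,93): 
  print(z,plane(s,x0-.5,205,z),plane(s,x0+w-.5,205,z), plane(s,320,y0-.5,z),plane(s,320,y0+h-.5,z))
ys,xs=np.where(l==i); 
mid=[xs[ys==y].mean() for y in range(y0+5,y0+h-5)]; print("slope",np.polyfit(range(len(mid)),mid,1))
print("stand",np.round([plane(s,u,v,32)[:2] for u,v in((286,134.5),(354.5,134),(354.5,237),(287,237.5))],1))
cv2.imwrite("pics/w1c.png",crop(im,270,120,370,250,5))
E
```

```text
[ 310  173   18   64 1064] [318.24154135 204.28853383]
[98, 98, 98, 99, 97, 96, 97, 95, 80, 50, 13, 19, 27, 15, 17, 20, 21, 14, 20, 19, 23, 21, 24, 26, 29, 34, 17, 34, 44, 70, 77, 87, 98, 98, 102, 101, 97, 99, 95, 100, 98, 98, 98, 99, 102]
106 [ 612.82082652 -257.29531918  106.        ] [ 625.25285605 -256.85695305  106.        ] [ 619.30996561 -234.65706427  106.        ] [ 620.8521347  -279.89702197  106.        ]
93 [ 612.5237216  -260.38306685   93.        ] [ 625.56109523 -259.92335567   93.        ] [ 619.3288318  -236.64250325   93.        ] [ 620.94609264 -284.08529854   93.        ]
slope [2.35456676e-03 3.18162413e+02]
stand [[ 590.  -215.4]
 [ 647.1 -212.9]
 [ 652.6 -303.1]
 [ 591.5 -305.7]]
```

View pics/w1c.png

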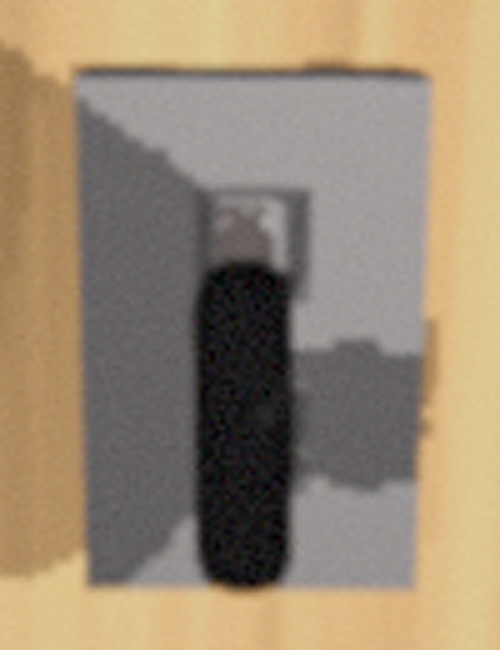

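```bash
python3 -c "
from h import *
delta(541,65,230,96.3)"
```

```text
t 1.57 tcp [ 620.4 -276.8  230.6] [-1.7998e+02 -3.0000e-02  9.1880e+01] F [-0.5 -1.  -0.5] gap 85.9
delta [ 0.3443 -0.0681  0.0009] [-0.0003 -0.0006 -0.0771]
```

>>> {"method": "jog_arm", "body": {"targets": [[0.344, -0.068, 0, 0, 0, -0.077, 1], [0.344, -0.068, 0, 0, 0, -0.077, 1], [0.344, -0.068, 0, 0, 0, -0.077, 1], [0.344, -0.068, 0, 0, 0, -0.077, 1], [0.344, -0.068, 0, 0, 0, -0.077, 1]]}}

```text
time: 1.98
tool_pos: [571.1, -75.5, 231.2]
tcp_rot: [180.0, 0.0, 96.0]
ft_force: [-0.2, 0.6, -0.2]
finger_gap: 25.5
```

```bash
python3 -c "
from h import *
delta(541,65,230,96.3)"
```

```text
t 1.98 tcp [571.1 -75.5 231.2] [1.800e+02 2.000e-02 9.597e+01] F [-0.2  0.6 -0.2] gap 25.5
delta [ 0.1429 -0.0153  0.0012] [ 0.      0.0003 -0.0057]
```

>>> {"method": "jog_arm", "body": {"targets": [[0.143, -0.015, 0, 0, 0, -0.006, 1], [0.143, -0.015, 0, 0, 0, -0.006, 1], [0.143, -0.015, 0, 0, 0, -0.006, 1], [0.143, -0.015, 0, 0, 0, -0.006, 1], [0.143, -0.015, 0, 0, 0, -0.006, 1]]}}

```text
time: 2.4
tool_pos: [541.1, 67.6, 231.6]
tcp_rot: [180.0, -0.1, 96.6]
ft_force: [0.2, 0.2, -0.9]
finger_gap: -0.0
```

```bash
python3 - <<'E'
from h import *
from bench import r
import pickle
s=r.snapshot("wrist"); cv2.imwrite("pics/w2.png",s["pixels"][:,:,::-1]); pickle.dump(s,open("w2.pkl","wb"))
st=r.sense(); print(st["tool_pos"],st["tcp_rot"],s["origin"],s["attitude"])
E
```

```text
[541.66127951  65.53211705 231.56667757] [1.79975886e+02 1.38214961e-02 9.65596042e+01] [531.33732413 148.22734585 373.92104939] [1.61594414e+02 7.75113986e-02 6.66534429e+00]
```

View pics/w2.png

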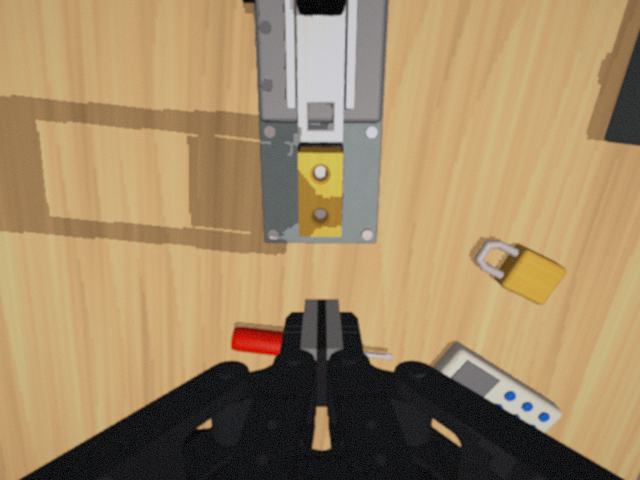

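The close view shows the brass lock with its holes at about (320,172) and (320,214). The slide tongue is above it, and the black tab is at (320,5).

```bash
python3 - <<'E'
from h import *
import pickle
s=pickle.load(open("w2.pkl","rb")); im=s["pixels"][:,:,::-1]
cv2.imwrite("pics/w2c.png",crop(im,280,90,360,250,4)[:600])
hsv=cv2.cvtColor(im,cv2.COLOR_BGR2HSV)
m=cv2.inRange(hsv,(18,120,60),(32,255,255)); mm=np.zeros_like(m); mm[140:242,290:350]=m[140:242,290:350]
k=mm.copy()
sub=mm[155:225,300:342]; n,l,stt,cen=cv2.connectedComponentsWithStats(255-sub)
for i in range(1,n):
    if stt[i,4]>20: c=cen[i]+[300,155]; print(stt[i],c,plane(s,*c,72))
for row in (175,190,205,220): 
    x=np.where(mm[row])[0]; a,b=x.min()-.5,x.max()+.5; print(row,a,b,plane(s,a,row,72)[:2],plane(s,b,row,72)[:2],plane(s,(a+b)/2,row,72)[:2])
ys=np.where(mm[:,310])[0]; print(ys.min(),ys.max(),plane(s,320,ys.min()-.5,72),plane(s,320,ys.max()+.5,72))
E
```

```text
[ 13  10  14  15 172] [319.81976744 172.02906977] [535.18538079 102.52430851  72.        ]
[ 13  53  15  13 130] [319.74615385 213.68461538] [538.88498304  70.04923051  72.        ]
175 297.5 341.5 [518.53177581  98.29991081] [551.8712838  102.20324414] [535.20278341 100.25172424]
190 298.5 341.5 [520.42421955  86.86957428] [553.40033216  90.73209519] [536.91350229  88.80097839]
205 298.5 341.5 [521.58665989  75.06803178] [554.96687158  78.97968272] [538.27802242  77.02400452]
220 298.5 340.5 [522.77796052  62.97348858] [555.78650024  66.84340696] [539.28345924  64.90859184]
148 235 [533.22090896 120.6712118   72.        ] [541.15837014  52.16414422  72.        ]
```

View pics/w2c.png

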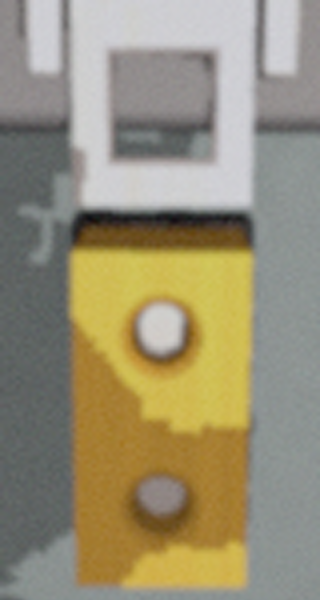

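The lock comes out at about (537.5,85.7), yaw 6.5°. The top view differs by 1.5–2 mm, which is within calibration. I'll now go behind the tab for the push.

```bash
python3 -c "
from h import *
delta(519.4,247,170,96.5)"
```

```text
t 2.45 tcp [541.7  65.5 231.6] [1.7998e+02 1.0000e-02 9.6560e+01] F [ 0.1 -0.1  0.9] gap -0.0
delta [ 0.1828 -0.0014  0.0615] [0.0004 0.0002 0.001 ]
```

>>> {"method": "jog_arm", "body": {"targets": [[0.183, -0.001, 0, 0, 0, 0, 1], [0.183, -0.001, 0, 0, 0, 0, 1], [0.183, -0.001, 0, 0, 0, 0, 1], [0.183, -0.001, 0.01, 0, 0, 0, 1], [0.183, -0.001, 0.06, 0, 0, 0, 1]]}}

```text
time: 2.87
tool_pos: [525.6, 246.5, 192.2]
tcp_rot: [179.2, -0.3, 96.5]
ft_force: [1.5, 0.9, 0.2]
finger_gap: 0.2
```

>>> {"method": "jog_arm", "body": {"targets": [[0, 0, 0.025, 0, 0, 0, 1], [0, 0, 0.025, 0, 0, 0, 1]]}}

```text
time: 3.03
tool_pos: [518.1, 239.9, 152.8]
tcp_rot: [-179.4, 0.2, 96.4]
ft_force: [-1.2, -1.2, -1.6]
finger_gap: -0.4
```

```bash
python3 -c "
from h import *
delta(519.4,247,95,96.5)"
```

```text
t 3.03 tcp [518.1 239.9 152.8] [-179.44    0.18   96.43] F [-1.2 -1.2 -1.6] gap -0.4
delta [0.007  0.0027 0.0577] [-0.0098  0.0031 -0.0013]
```

>>> {"method": "jog_arm", "body": {"targets": [[0, 0, 0, 0, 0, 0, 1], [0, 0, 0, 0, 0, 0, 1], [0, 0, 0, 0, 0, 0, 1]]}}

```text
time: 3.28
tool_pos: [523.4, 241.2, 162.3]
tcp_rot: [179.8, -0.0, 96.3]
ft_force: [0.4, 0.7, 0.6]
finger_gap: -0.0
```

```bash
python3 -c "
from h import *
delta(519.4,247,95,96.5)"
```

```text
t 3.28 tcp [523.4 241.2 162.3] [ 1.7978e+02 -4.0000e-02  9.6300e+01] F [0.4 0.7 0.6] gap -0.0
delta [ 0.0062 -0.0036  0.0673] [ 0.0039 -0.0006 -0.0034]
```

>>> {"method": "jog_arm", "body": {"targets": [[0.007, -0.003, 0.02, 0, 0, 0, 1], [0.007, -0.003, 0.045, 0, 0, 0, 1], [0.007, -0.003, 0.06, 0, 0, 0, 1], [0.007, -0.003, 0.066, 0, 0, 0, 1], [0.007, -0.003, 0.066, 0, 0, 0, 1]]}}

```text
time: 3.7
tool_pos: [517.7, 248.0, 93.5]
tcp_rot: [-180.0, 0.0, 96.4]
ft_force: [-0.4, -0.1, -0.2]
finger_gap: -0.1
```

```bash
python3 - <<'E'
from h import *
from bench import r
delta(525.4,195,95,96.5)
s=r.snapshot("scene"); cv2.imwrite("pics/s3.png",crop(s["pixels"][:,:,::-1],270,130,430,260,4))
E
```

```text
t 3.7 tcp [517.7 248.   93.5] [-1.7997e+02  1.0000e-02  9.6360e+01] F [-0.4 -0.1 -0.2] gap -0.1
delta [-0.0535  0.0018 -0.0015] [-0.0005  0.0002 -0.0024]
```

View pics/s3.png

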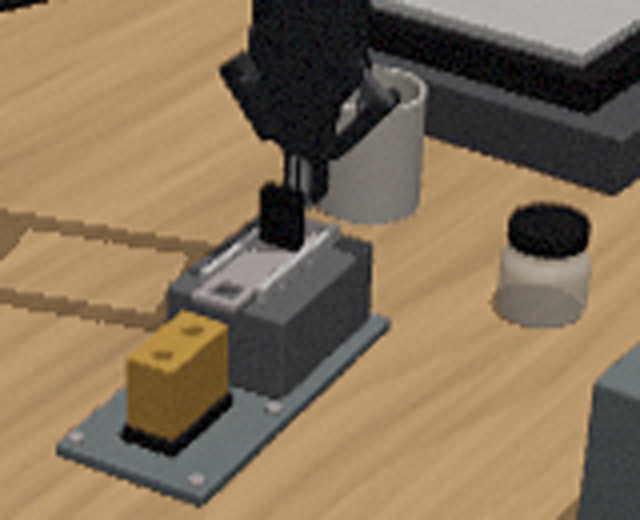

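The fingers are behind the tab and clear of the box. Pushing now.

>>> {"method": "jog_arm", "body": {"targets": [[-0.012, 0.002, 0, 0, 0, 0, 1], [-0.024, 0.002, 0, 0, 0, 0, 1], [-0.036, 0.002, 0, 0, 0, 0, 1], [-0.046, 0.002, 0, 0, 0, 0, 1], [-0.05, 0.002, 0, 0, 0, 0, 1]]}}

```text
time: 4.17
tool_pos: [526.2, 197.5, 94.6]
tcp_rot: [179.9, -0.0, 96.3]
ft_force: [0.5, 3.4, 1.7]
finger_gap: -0.3
```

>>> {"method": "jog_arm", "body": {"targets": [[-0.002, 0, 0, 0, 0, 0, 1], [-0.004, 0, 0, 0, 0, 0, 1], [-0.004, 0, 0, 0, 0, 0, 1]]}}

```text
time: 4.42
tool_pos: [525.4, 194.7, 93.4]
tcp_rot: [-180.0, 0.0, 96.4]
ft_force: [0.1, -0.2, -0.1]
finger_gap: -0.3
```

>>> {"method": "jog_arm", "body": {"targets": [[-0.002, 0, 0, 0, 0, 0, 1], [-0.004, 0, 0, 0, 0, 0, 1], [-0.004, 0, 0, 0, 0, 0, 1]]}}

```text
time: 4.67
tool_pos: [525.6, 191.2, 93.2]
tcp_rot: [-179.9, 0.0, 96.4]
ft_force: [-1.4, 0.8, 0.0]
finger_gap: -0.1
```

>>> {"method": "jog_arm", "body": {"targets": [[-0.002, 0, 0, 0, 0, 0, 1], [-0.004, 0, 0, 0, 0, 0, 1], [-0.004, 0, 0, 0, 0, 0, 1]]}}

```text
time: 4.92
tool_pos: [526.0, 188.6, 93.3]
tcp_rot: [-180.0, -0.1, 96.4]
ft_force: [-1.4, 9.1, -0.9]
finger_gap: -0.0
```

>>> {"method": "jog_arm", "body": {"targets": [[-0.002, 0, 0, 0, 0, 0, 1], [-0.002, 0, 0, 0, 0, 0, 1], [-0.002, 0, 0, 0, 0, 0, 1]]}}

```text
time: 5.17
tool_pos: [526.0, 188.6, 93.3]
tcp_rot: [-180.0, -0.3, 96.5]
ft_force: [-1.2, 18.7, -2.1]
finger_gap: -0.0
```

Hard stop: 18.7 N with no further motion. I'll back off, rise and look.

>>> {"method": "jog_arm", "body": {"targets": [[0.012, 0, 0, 0, 0, 0, 1], [0.02, 0, -0.03, 0, 0, 0, 1], [0.01, 0, -0.07, 0, 0, 0, 1], [-0.03, 0, -0.11, 0, 0, 0, 0.9], [-0.07, 0, -0.137, 0, 0, 0, 0.8]]}}

```text
time: 5.58
tool_pos: [533.0, 133.3, 220.6]
tcp_rot: [179.9, 0.0, 96.6]
ft_force: [1.2, 0.5, 0.1]
finger_gap: 17.1
```

```bash
python3 -c "
from h import *
delta(541,65,231,96.5)"
```

```text
t 5.58 tcp [533.  133.3 220.6] [1.7987e+02 3.0000e-02 9.6600e+01] F [1.2 0.5 0.1] gap 17.1
delta [-0.0688  0.0001 -0.0104] [0.0022 0.0005 0.0017]
```

>>> {"method": "jog_arm", "body": {"targets": [[-0.04, 0, 0, 0, 0, 0, 0.5], [-0.069, 0, -0.004, 0, 0, 0, 0], [-0.069, 0, -0.004, 0, 0, 0, 0], [-0.069, 0, -0.004, 0, 0, 0, 0], [-0.069, 0, -0.004, 0, 0, 0, 0]]}}

```text
time: 6.0
tool_pos: [540.1, 64.4, 221.4]
tcp_rot: [-180.0, -0.0, 96.4]
ft_force: [0.4, -0.6, 0.1]
finger_gap: 76.4
```

```bash
python3 - <<'E'
from h import *
from bench import r
import pickle
s=r.snapshot("wrist"); pickle.dump(s,open("w4.pkl","wb"))
cv2.imwrite("pics/w4.png",crop(s["pixels"][:,:,::-1],240,0,400,250,3)[:600])
delta(620,-257,160,92)
E
```

```text
t 6.05 tcp [540.   64.9 221.3] [-1.7994e+02 -1.0000e-02  9.6440e+01] F [-0.6  0.6 -0.6] gap 83.0
delta [-0.3289  0.0435  0.0612] [-0.001  -0.0002  0.0775]
```

View pics/w4.png

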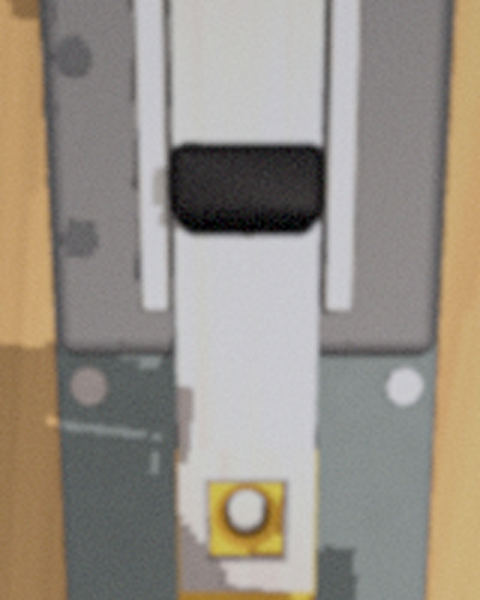

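The tongue's square hole at (245,515) in the crop is centred over the lock hole, and the tab is at the off end. Now to the shackle.

>>> {"method": "jog_arm", "body": {"targets": [[-0.329, 0.043, 0, 0, 0, 0.077, 0], [-0.329, 0.043, 0, 0, 0, 0.077, 0], [-0.329, 0.043, 0, 0, 0, 0.077, 0], [-0.329, 0.043, 0, 0, 0, 0.077, 0], [-0.329, 0.043, 0, 0, 0, 0.077, 0]]}}

```text
time: 6.47
tool_pos: [590.7, -138.1, 221.3]
tcp_rot: [-180.0, -0.0, 92.2]
ft_force: [0.1, 1.7, 0.1]
finger_gap: 85.5
```

>>> {"method": "jog_arm", "body": {"targets": [[-0.122, 0.02, 0, 0, 0, 0, 0], [-0.122, 0.02, 0, 0, 0, 0, 0], [-0.122, 0.02, 0, 0, 0, 0, 0], [-0.122, 0.02, 0, 0, 0, 0, 0], [-0.122, 0.02, 0, 0, 0, 0, 0]]}}

```text
time: 6.88
tool_pos: [614.5, -260.0, 220.0]
tcp_rot: [-179.9, -0.1, 91.9]
ft_force: [-1.0, 0.5, -0.7]
finger_gap: 85.3
```

```bash
python3 -c "
from h import *
delta(619.9,-257.1,76,92)"
```

```text
t 6.88 tcp [ 614.5 -260.   220. ] [-1.7988e+02 -7.0000e-02  9.1910e+01] F [-1.   0.5 -0.7] gap 85.3
delta [0.0026 0.0058 0.144 ] [-0.0021 -0.0012 -0.0015]
```

>>> {"method": "jog_arm", "body": {"targets": [[0.003, 0.006, 0.03, 0, 0, 0, 0], [0.003, 0.006, 0.06, 0, 0, 0, 0], [0.003, 0.006, 0.06, 0, 0, 0, 0], [0.003, 0.006, 0.06, 0, 0, 0, 0]]}}

```text
time: 7.22
tool_pos: [619.1, -253.1, 159.4]
tcp_rot: [-179.7, -0.2, 92.1]
ft_force: [0.1, 0.5, 1.0]
finger_gap: 85.3
```

```bash
python3 - <<'E'
from h import *
from bench import r
delta(619.9,-257.1,76,92)
s=r.snapshot("wrist"); print(proj(s,[619.9,-257.1,106]))
cv2.imwrite("pics/w5.png",s["pixels"][:,:,::-1])
E
```

```text
t 7.22 tcp [ 619.1 -253.1  159.4] [-179.71   -0.18   92.14] F [0.1 0.5 1. ] gap 85.3
delta [-0.0043  0.0011  0.0834] [-0.0051 -0.0031  0.0025]
[324.01301064 275.69720949]
```

View pics/w5.png

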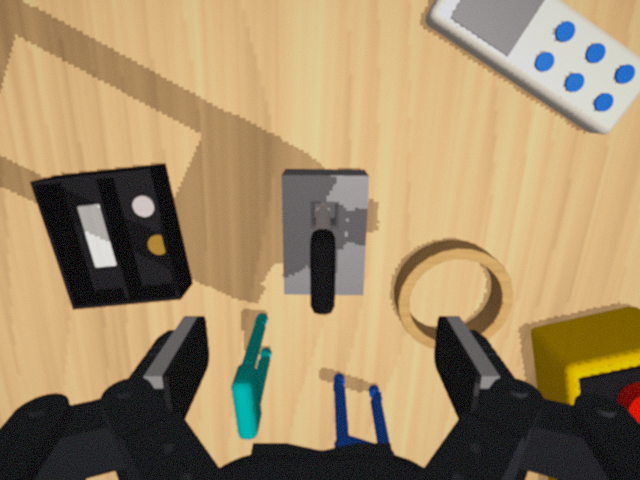

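The grip at (322,272) lies midway between the open fingers, and the projected (324,276) agrees within 2 mm. Descending.

>>> {"method": "jog_arm", "body": {"targets": [[-0.004, 0.001, 0.02, 0, 0, 0, 0], [-0.004, 0.001, 0.04, 0, 0, 0, 0], [-0.004, 0.001, 0.06, 0, 0, 0, 0], [-0.004, 0.001, 0.075, 0, 0, 0, 0], [-0.004, 0.001, 0.083, 0, 0, 0, 0]]}}

```text
time: 7.68
tool_pos: [621.7, -259.5, 78.7]
tcp_rot: [180.0, -0.0, 92.0]
ft_force: [0.9, -0.3, -0.6]
finger_gap: 85.2
```

>>> {"method": "jog_arm", "body": {"targets": [[0, 0, 0, 0, 0, 0, 0], [0, 0, 0, 0, 0, 0, 0]]}}

```text
time: 7.85
tool_pos: [622.1, -260.0, 79.9]
tcp_rot: [180.0, 0.0, 92.0]
ft_force: [0.4, 0.1, 0.9]
finger_gap: 85.4
```

```bash
python3 -c "
from h import *
delta(619.9,-257.1,76,92)"
```

```text
t 7.85 tcp [ 622.1 -260.    79.9] [1.7995e+02 2.0000e-02 9.2020e+01] F [0.4 0.1 0.9] gap 85.4
delta [ 0.003  -0.0021  0.0039] [0.0008 0.0004 0.0003]
```

>>> {"method": "jog_arm", "body": {"targets": [[0.003, -0.002, 0.003, 0, 0, 0, 0], [0.003, -0.002, 0.003, 0, 0, 0, 0.6], [0.003, -0.002, 0.003, 0, 0, 0, 1], [0.003, -0.002, 0.003, 0, 0, 0, 1], [0.003, -0.002, 0.003, 0, 0, 0, 1]], "newtons": 70}}

```text
time: 8.27
tool_pos: [619.7, -257.3, 76.4]
tcp_rot: [180.0, 0.0, 92.0]
ft_force: [-0.8, -1.3, 0.4]
finger_gap: 39.0
```

>>> {"method": "jog_arm", "body": {"targets": [[0, 0, 0, 0, 0, 0, 1], [0, 0, 0, 0, 0, 0, 1], [0, 0, 0, 0, 0, 0, 1], [0, 0, 0, 0, 0, 0, 1], [0, 0, 0, 0, 0, 0, 1]]}}

```text
time: 8.68
tool_pos: [619.6, -257.3, 76.1]
tcp_rot: [180.0, 0.0, 92.0]
ft_force: [-1.1, -0.1, 2.2]
finger_gap: 12.6
```

```bash
python3 - <<'E'
from h import *
from bench import r
delta(619.9,-257.1,160,92)
s=r.snapshot("scene"); cv2.imwrite("pics/s6.png",crop(s["pixels"][:,:,::-1],150,240,310,370,4))
E
```

```text
t 8.68 tcp [ 619.6 -257.3   76.1] [1.7998e+02 1.0000e-02 9.2000e+01] F [-1.1 -0.1  2.2] gap 12.6
delta [ 0.0001  0.0003 -0.0839] [0.0003 0.0002 0.    ]
```

View pics/s6.png

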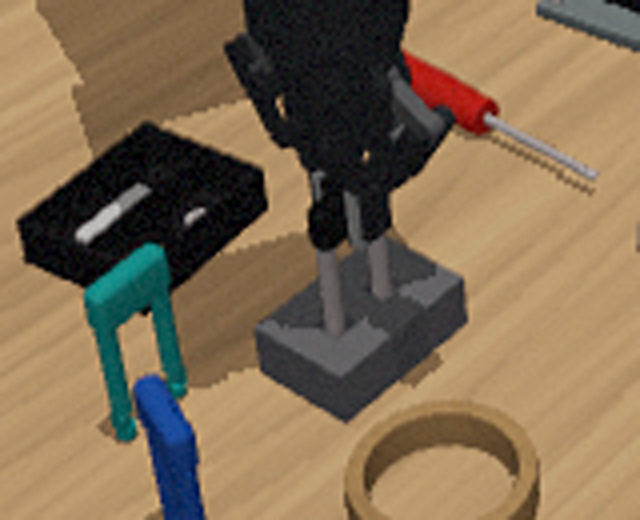

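It is gripped (gap 12.6 mm on the 14 mm grip). Lifting straight up, then over to the lock.

>>> {"method": "jog_arm", "body": {"targets": [[0, 0, -0.015, 0, 0, 0, 1], [0, 0, -0.04, 0, 0, 0, 1], [0, 0, -0.075, 0, 0, 0, 1], [0, 0, -0.11, 0, 0, 0, 1], [0, 0, -0.13, 0, 0, 0, 1]]}}

```text
time: 9.15
tool_pos: [620.6, -257.7, 211.5]
tcp_rot: [179.8, 0.1, 92.0]
ft_force: [-0.2, -0.5, -0.2]
finger_gap: 12.8
```

```bash
python3 -c "
from h import *
delta(537.5,85.5,206,96.5)"
```

```text
t 9.15 tcp [ 620.6 -257.7  211.5] [1.7975e+02 1.4000e-01 9.2010e+01] F [-0.2 -0.5 -0.2] gap 12.8
delta [ 0.3459 -0.071   0.0044] [ 0.0042  0.0026 -0.0784]
```

>>> {"method": "jog_arm", "body": {"targets": [[0.015, -0.003, 0, 0, 0, -0.004, 1], [0.045, -0.009, 0, 0, 0, -0.012, 1], [0.08, -0.016, 0, 0, 0, -0.02, 1], [0.115, -0.024, 0, 0, 0, -0.03, 1], [0.15, -0.031, 0, 0, 0, -0.04, 1]]}}

```text
time: 9.57
tool_pos: [582.3, -107.1, 206.5]
tcp_rot: [-180.0, -0.0, 94.3]
ft_force: [0.4, 0.3, -2.4]
finger_gap: 12.8
```

>>> {"method": "jog_arm", "body": {"targets": [[0.035, -0.007, 0, 0, 0, -0.008, 1], [0.07, -0.014, 0, 0, 0, -0.016, 1], [0.105, -0.021, 0, 0, 0, -0.024, 1], [0.135, -0.027, 0, 0, 0, -0.032, 1], [0.155, -0.031, 0, 0, 0, -0.038, 1]]}}

```text
time: 9.98
tool_pos: [539.6, 46.7, 206.7]
tcp_rot: [180.0, -0.0, 96.6]
ft_force: [0.5, 0.4, -2.4]
finger_gap: 12.8
```

>>> {"method": "jog_arm", "body": {"targets": [[0, 0, 0, 0, 0, 0, 1], [0, 0, 0, 0, 0, 0, 1]]}}

```text
time: 10.15
tool_pos: [540.4, 44.9, 206.6]
tcp_rot: [180.0, 0.0, 96.6]
ft_force: [0.5, -0.4, -1.6]
finger_gap: 12.8
```

```bash
python3 -c "
from h import *
delta(537.5,85.5,180,96.5)"
```

```text
t 10.15 tcp [540.4  44.9 206.6] [1.7997e+02 1.0000e-02 9.6610e+01] F [ 0.5 -0.4 -1.6] gap 12.8
delta [0.0407 0.0017 0.0266] [0.0005 0.0003 0.0019]
```

>>> {"method": "jog_arm", "body": {"targets": [[0.02, 0.001, 0, 0, 0, 0.002, 1], [0.04, 0.002, 0.01, 0, 0, 0.002, 1], [0.041, 0.002, 0.03, 0, 0, 0.002, 1], [0.041, 0.002, 0.036, 0, 0, 0.002, 1], [0.041, 0.002, 0.036, 0, 0, 0.002, 1]]}}

```text
time: 10.57
tool_pos: [536.7, 83.7, 167.7]
tcp_rot: [-179.7, 0.0, 96.3]
ft_force: [-0.2, 0.4, -1.5]
finger_gap: 12.8
```

>>> {"method": "jog_arm", "body": {"targets": [[0, 0, 0, 0, 0, 0, 1], [0, 0, 0, 0, 0, 0, 1]]}}

```text
time: 10.73
tool_pos: [538.7, 83.9, 170.9]
tcp_rot: [179.9, 0.0, 96.3]
ft_force: [0.2, -0.6, -1.3]
finger_gap: 13.1
```

```bash
python3 - <<'E'
from h import *
from bench import r
import pickle
delta(537.5,85.5,170,96.5)
w=r.snapshot("wrist");s=r.snapshot("scene");pickle.dump((w,s),open("p7.pkl","wb"))
cv2.imwrite("pics/w7.png",w["pixels"][:,:,::-1]); cv2.imwrite("pics/s7.png",crop(s["pixels"][:,:,::-1],280,160,380,250,6))
E
```

```text
t 10.73 tcp [538.7  83.9 170.9] [1.7994e+02 2.0000e-02 9.6290e+01] F [ 0.2 -0.6 -1.3] gap 13.1
delta [ 0.0017 -0.0011  0.0009] [ 0.0011  0.0003 -0.0037]
```

View pics/w7.png

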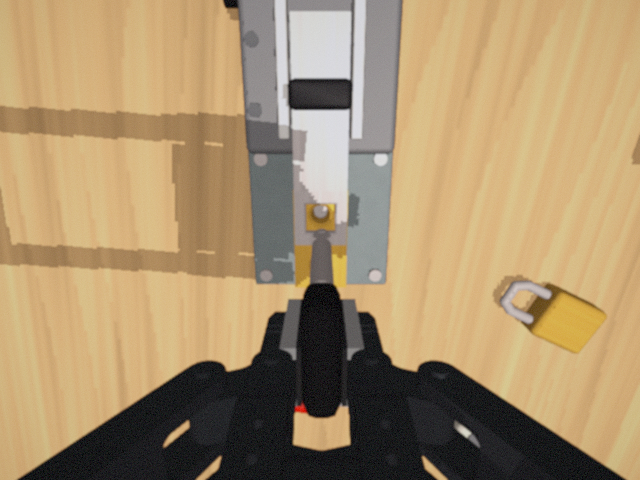

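View pics/s7.png

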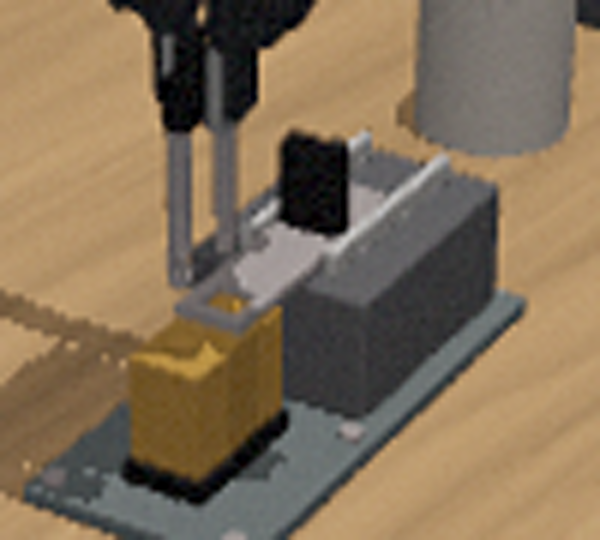

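```bash
python3 - <<'E'
from h import *
import pickle
w,s=pickle.load(open("p7.pkl","rb"))
im=w["pixels"][:,:,::-1]; cv2.imwrite("pics/w7c.png",crop(im,285,190,355,300,5))
T=np.array([538.7,83.9]);a=np.radians(6.3);Y=np.array([-np.sin(a),np.cos(a)])
p=T+17*Y
for z in(102.8,107.8,130): print(z,proj(w,[*p,z]))
C=np.array([537.5,85.5]);
for y in (17,-17): print("hole",y,proj(w,[*(C+y*Y),72]),proj(s,[*(C+y*Y),72]))
for y in (17,-17): print("tip scene",proj(s,[*(T+y*Y),102.8]))
E
```

```text
102.8 [322.1594218  230.10187716]
107.8 [322.1738982 232.7941479]
130 [322.2467168  246.33670279]
hole 17 [320.46818209 213.12470397] [316.70498217 211.67641902]
hole -17 [320.4579822  263.41800123] [309.40547475 217.71498598]
tip scene [316.63105548 201.48729041]
tip scene [309.2219173  207.42129849]
```

View pics/w7c.png

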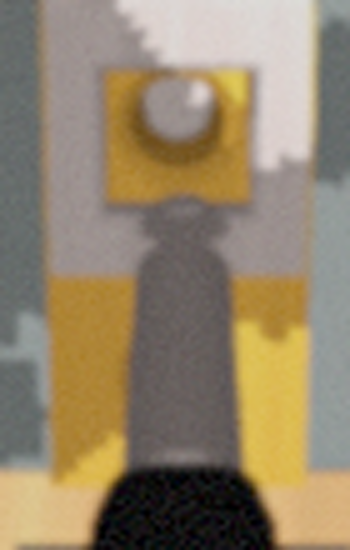

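```bash
python3 - <<'E'
from h import *
import pickle
w,s=pickle.load(open("p7.pkl","rb"))
im=w["pixels"][:,:,::-1]; cv2.imwrite("pics/w7d.png",crop(im,270,200,370,430,3)[:600,:])
g=cv2.cvtColor(im,cv2.COLOR_BGR2GRAY); print([int(v) for v in g[225:300,322]]); print([int(v) for v in g[395:430,322]])
T=np.array([538.7,83.9]);a=np.radians(6.3);Y=np.array([-np.sin(a),np.cos(a)])
for z in (174.8,187.8,200.8):
  for y in (23,-23): print(z,y,proj(w,[*(T+y*Y),z]))
E
```

```text
[124, 126, 129, 128, 108, 101, 116, 118, 103, 99, 93, 102, 104, 94, 100, 100, 98, 95, 97, 99, 97, 95, 97, 95, 101, 96, 98, 99, 98, 98, 98, 95, 104, 100, 99, 96, 95, 103, 96, 100, 98, 99, 97, 98, 98, 95, 99, 101, 101, 101, 99, 99, 101, 96, 105, 119, 124, 99, 58, 27, 1, 19, 22, 22, 18, 10, 27, 17, 12, 16, 27, 8, 19, 2, 19]
[8, 24, 23, 18, 20, 19, 26, 34, 20, 13, 30, 28, 15, 27, 13, 17, 23, 10, 24, 21, 14, 23, 82, 131, 168, 176, 176, 175, 174, 173, 174, 171, 171, 173, 170]
174.8 23 [322.48363223 270.66095273]
174.8 -23 [322.28293314 372.96833729]
187.8 23 [322.57168376 285.26492562]
187.8 -23 [322.3462481  394.47248501]
200.8 23 [322.67710113 302.74914369]
200.8 -23 [322.42074596 419.77476629]
```

View pics/w7d.png

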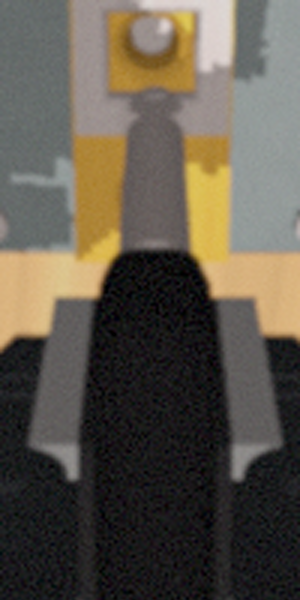

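The +y leg is in line with the hole sideways, both at column 321–322. Along y the tip looks 2–3 mm short of the prediction. I'll lower it to just above the tongue, where parallax is small, and check again.

>>> {"method": "jog_arm", "body": {"targets": [[0.001, -0.001, 0.008, 0, 0, -0.004, 1], [0.002, -0.001, 0.016, 0, 0, -0.004, 1], [0.002, -0.001, 0.016, 0, 0, -0.004, 1], [0.002, -0.001, 0.016, 0, 0, -0.004, 1]]}}

```text
time: 11.17
tool_pos: [536.0, 86.8, 152.7]
tcp_rot: [-179.9, -0.0, 96.6]
ft_force: [-0.6, 0.8, -0.8]
finger_gap: 12.8
```

```bash
cat > look.py <<'E'
from h import *
from bench import r
import pickle,sys
n=sys.argv[1]
st=r.sense(); w=r.snapshot("wrist");s=r.snapshot("scene");pickle.dump((w,s,st),open(f"p{n}.pkl","wb"))
delta(537.5,85.5,170,96.5,st)
a=crop(w["pixels"][:,:,::-1],275,180,365,300,5); b=crop(s["pixels"][:,:,::-1],290,170,350,250,5)
h=max(a.shape[0],b.shape[0]); f=lambda q: cv2.copyMakeBorder(q,0,h-q.shape[0],0,0,cv2.BORDER_CONSTANT)
cv2.imwrite(f"pics/l{n}.png",np.hstack([f(a),f(b)])[:600])
T=st["tool_pos"][:2];yw=np.radians(st["tcp_rot"][2]-90);Y=np.array([-np.sin(yw),np.cos(yw)]); z=st["tool_pos"][2]-68.1
print("tip z",z,"tip",proj(w,[*(T+17*Y),z]),"sphere c",proj(w,[*(T+17*Y),z+5]),"hole",proj(w,[*(np.array([537.5,85.5])+17*Y),72]))
print("px/mm",proj(w,[*(T+18*Y),z+5])-proj(w,[*(T+17*Y),z+5]))
E
python3 look.py 8
```

```text
t 11.17 tcp [536.   86.8 152.7] [-1.7988e+02 -1.0000e-02  9.6600e+01] F [-0.6  0.8 -0.8] gap 12.8
delta [-0.0014  0.0013 -0.0173] [-0.0021 -0.0001  0.0017]
tip z 84.57038618427231 tip [322.6626528  230.14873081] sphere c [322.65861043 232.83848384] hole [324.97473384 226.24067097]
px/mm [ 0.00402117 -1.75685925]
```

View pics/l8.png

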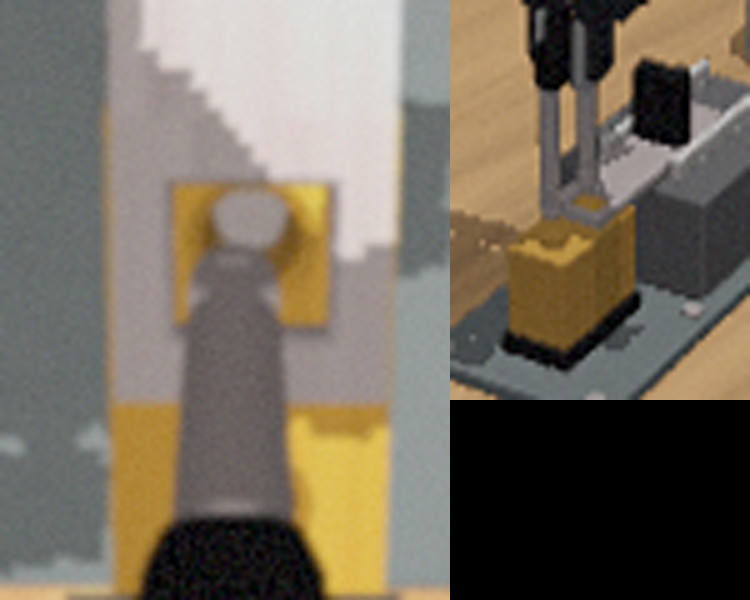

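The tip is at about (322.6,238) and the tongue hole, projected to the same height, is at about (325.2,236). I'll shift +1.6 mm in world x and +1.4 mm along the tongue, then look again.

>>> {"method": "jog_arm", "body": {"targets": [[0.0012, 0.0015, 0, 0, 0, 0.001, 1], [0.0012, 0.0015, 0, 0, 0, 0.001, 1], [0.0012, 0.0015, 0, 0, 0, 0.001, 1], [0.0012, 0.0015, 0, 0, 0, 0.001, 1]]}}

```text
time: 11.6
tool_pos: [538.4, 88.2, 154.1]
tcp_rot: [180.0, 0.0, 96.5]
ft_force: [-0.5, 0.8, -1.9]
finger_gap: 13.3
```

```bash
python3 look.py 9
```

```text
t 11.6 tcp [538.4  88.2 154.1] [179.98   0.    96.54] F [-0.5  0.8 -1.9] gap 13.3
delta [-0.0026 -0.0012 -0.0159] [0.0003 0.     0.0007]
tip z 85.96272930081537 tip [322.34606058 230.11344862] sphere c [322.35804613 232.80351649] hole [320.34144862 227.36617709]
px/mm [ 0.0035925  -1.75676833]
```

View pics/l9.png

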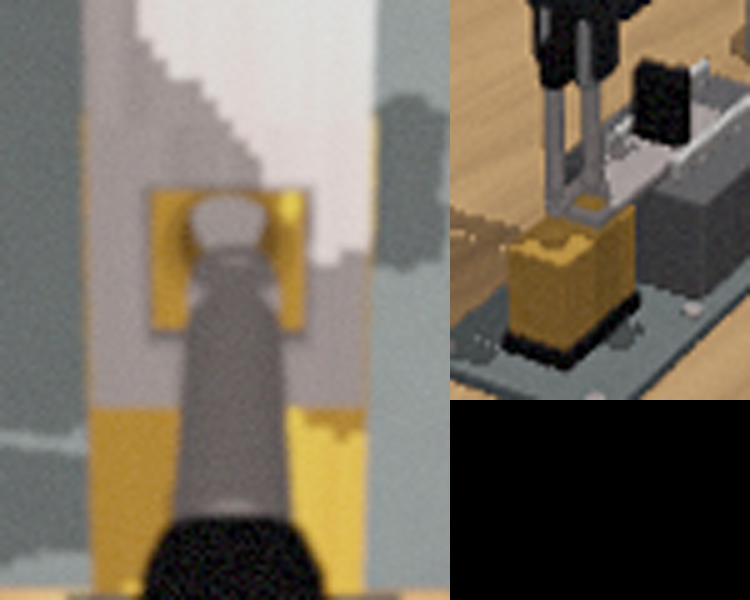

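Now aligned within about 1 mm: tip at (322,238), target (321,237.5). I'll trim and descend towards the mouth, watching the force.

>>> {"method": "jog_arm", "body": {"targets": [[0.0005, -0.0008, 0.002, 0, 0, 0, 1], [0.0005, -0.0008, 0.005, 0, 0, 0, 1], [0.0005, -0.0008, 0.008, 0, 0, 0, 1], [0.0005, -0.0008, 0.011, 0, 0, 0, 1], [0.0005, -0.0008, 0.011, 0, 0, 0, 1]]}}

```text
time: 12.12
tool_pos: [536.7, 88.5, 141.7]
tcp_rot: [-179.9, -0.0, 96.5]
ft_force: [0.1, -0.3, -1.2]
finger_gap: 13.0
```

>>> {"method": "jog_arm", "body": {"targets": [[0, 0, 0.002, 0, 0, 0, 1], [0, 0, 0.004, 0, 0, 0, 1], [0, 0, 0.006, 0, 0, 0, 1], [0, 0, 0.006, 0, 0, 0, 1]]}}

```text
time: 12.45
tool_pos: [537.3, 88.4, 136.4]
tcp_rot: [-180.0, 0.0, 96.5]
ft_force: [0.3, -1.2, -2.3]
finger_gap: 13.0
```

```bash
python3 look.py 10
```

```text
t 12.45 tcp [537.3  88.4 136.4] [-1.7999e+02  1.0000e-02  9.6530e+01] F [ 0.3 -1.2 -2.3] gap 13.0
delta [-0.0029 -0.0001 -0.0336] [-0.0002  0.0002  0.0005]
tip z 68.32900427010674 tip [322.43385977 230.09846872] sphere c [322.44242674 232.78982677] hole [322.20399359 237.11623827]
px/mm [ 0.003691   -1.75665803]
```

View pics/l10.png

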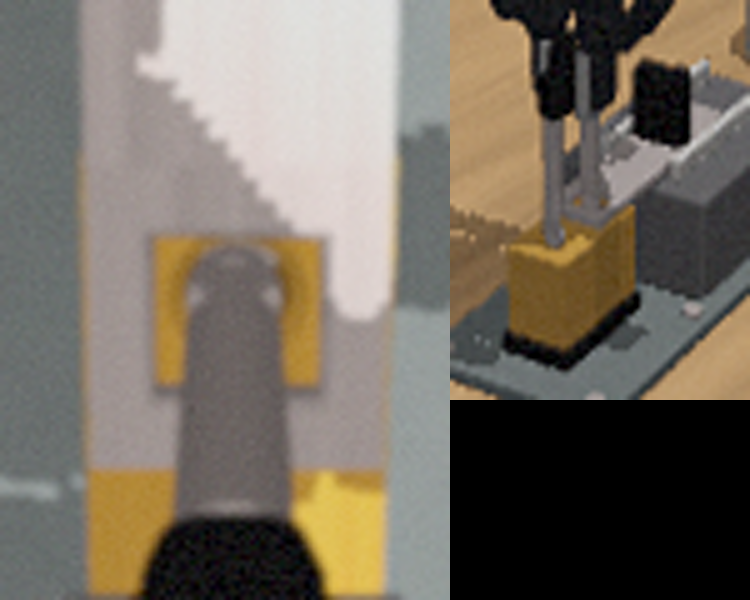

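The tip is inside the tongue hole, centred left–right (238 against 239 px in the crop), with no contact force. Going down.

>>> {"method": "jog_arm", "body": {"targets": [[0, 0, 0.002, 0, 0, 0, 1], [0, 0, 0.004, 0, 0, 0, 1], [0, 0, 0.005, 0, 0, 0, 1], [0, 0, 0.005, 0, 0, 0, 1]]}}

```text
time: 12.88
tool_pos: [537.4, 88.3, 131.6]
tcp_rot: [180.0, 0.0, 96.5]
ft_force: [1.3, -2.5, -3.1]
finger_gap: 13.2
```

>>> {"method": "jog_arm", "body": {"targets": [[0, 0, 0.002, 0, 0, 0, 1], [0, 0, 0.004, 0, 0, 0, 1], [0, 0, 0.005, 0, 0, 0, 1], [0, 0, 0.005, 0, 0, 0, 1]]}}

```text
time: 13.22
tool_pos: [537.5, 88.2, 126.7]
tcp_rot: [180.0, 0.0, 96.5]
ft_force: [2.0, -3.3, -1.0]
finger_gap: 12.7
```

```bash
python3 look.py 11
```

```text
t 13.22 tcp [537.5  88.2 126.7] [1.7998e+02 3.0000e-02 9.6520e+01] F [ 2.  -3.3 -1. ] gap 12.7
delta [-0.0027 -0.0003 -0.0433] [0.0003 0.0006 0.0004]
tip z 58.60584303559524 tip [322.36082783 230.05539888] sphere c [322.37252937 232.74927376] hole [321.76112549 242.38337928]
px/mm [ 0.00362456 -1.75671836]
```

View pics/l11.png

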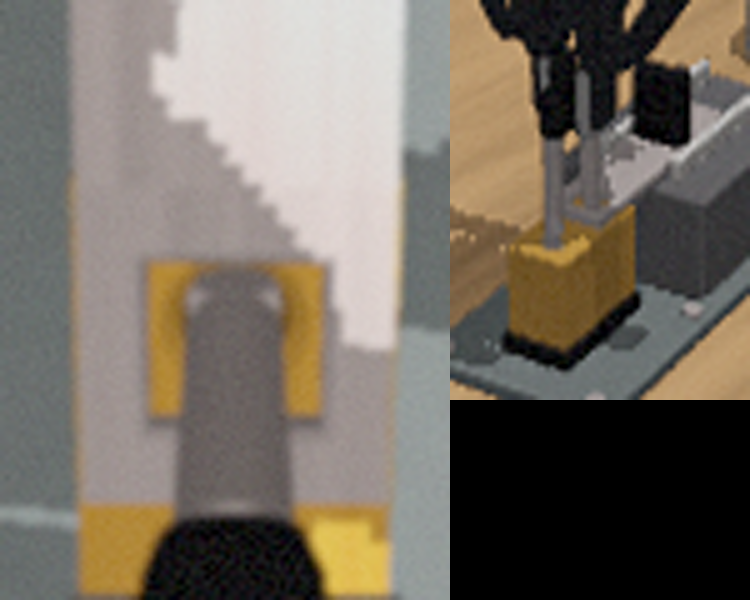

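Both legs are in the holes, about 13 mm deep. A small side force (2,-3.3) suggests easing back about 0.6 mm. I'll press on in small steps.

>>> {"method": "jog_arm", "body": {"targets": [[-0.0006, 0.0003, 0.001, 0, 0, 0, 1], [-0.0006, 0.0003, 0.003, 0, 0, 0, 1], [-0.0006, 0.0003, 0.005, 0, 0, 0, 1], [-0.0006, 0.0003, 0.005, 0, 0, 0, 1]]}}

```text
time: 13.65
tool_pos: [537.9, 88.0, 122.2]
tcp_rot: [180.0, 0.0, 96.5]
ft_force: [-0.4, -3.5, 4.0]
finger_gap: 13.2
```

>>> {"method": "jog_arm", "body": {"targets": [[-0.0003, 0, 0.0015, 0, 0, 0, 1], [-0.0003, 0, 0.003, 0, 0, 0, 1], [-0.0003, 0, 0.004, 0, 0, 0, 1], [-0.0003, 0, 0.004, 0, 0, 0, 1]]}}

```text
time: 13.98
tool_pos: [538.1, 87.8, 118.4]
tcp_rot: [180.0, -0.0, 96.5]
ft_force: [-1.3, -3.3, 4.7]
finger_gap: 12.9
```

>>> {"method": "jog_arm", "body": {"targets": [[-0.0005, -0.0003, 0.001, 0, 0, 0, 1], [-0.0005, -0.0003, 0.002, 0, 0, 0, 1], [-0.0005, -0.0003, 0.002, 0, 0, 0, 1]]}}

```text
time: 14.23
tool_pos: [538.1, 87.6, 116.9]
tcp_rot: [179.9, -0.0, 96.5]
ft_force: [-0.5, -2.0, 8.0]
finger_gap: 12.5
```

>>> {"method": "jog_arm", "body": {"targets": [[-0.0003, 0, 0.001, 0, 0, 0, 1], [-0.0003, 0, 0.002, 0, 0, 0, 1], [-0.0003, 0, 0.002, 0, 0, 0, 1]]}}

```text
time: 14.48
tool_pos: [538.2, 87.4, 115.1]
tcp_rot: [179.9, -0.0, 96.5]
ft_force: [-1.0, -0.1, 7.9]
finger_gap: 12.9
```

>>> {"method": "jog_arm", "body": {"targets": [[0, 0, 0.001, 0, 0, 0, 1], [0, 0, 0.0015, 0, 0, 0, 1], [0, 0, 0.0015, 0, 0, 0, 1]]}}

```text
time: 14.73
tool_pos: [538.3, 87.5, 113.8]
tcp_rot: [179.9, -0.0, 96.5]
ft_force: [-1.7, -1.2, 9.2]
finger_gap: 12.9
```

>>> {"method": "jog_arm", "body": {"targets": [[0, 0, 0.001, 0, 0, 0, 1], [0, 0, 0.0015, 0, 0, 0, 1], [0, 0, 0.0015, 0, 0, 0, 1]]}}

```text
time: 14.98
tool_pos: [538.2, 87.4, 112.0]
tcp_rot: [179.9, -0.0, 96.5]
ft_force: [-0.5, -1.0, 7.2]
finger_gap: 13.0
```

>>> {"method": "jog_arm", "body": {"targets": [[0, 0, 0.001, 0, 0, 0, 1], [0, 0, 0.0015, 0, 0, 0, 1], [0, 0, 0.0015, 0, 0, 0, 1]]}}

```text
time: 15.23
tool_pos: [538.2, 87.4, 110.4]
tcp_rot: [179.9, -0.0, 96.5]
ft_force: [-0.7, -1.3, 6.0]
finger_gap: 12.9
```

>>> {"method": "jog_arm", "body": {"targets": [[0, 0, 0.001, 0, 0, 0, 1], [0, 0, 0.0015, 0, 0, 0, 1], [0, 0, 0.0015, 0, 0, 0, 1]]}}

```text
time: 15.48
tool_pos: [538.2, 87.4, 108.8]
tcp_rot: [179.9, -0.0, 96.5]
ft_force: [-0.2, -1.5, 6.1]
finger_gap: 12.6
```

>>> {"method": "jog_arm", "body": {"targets": [[0, 0, 0.001, 0, 0, 0, 1], [0, 0, 0.0015, 0, 0, 0, 1], [0, 0, 0.0015, 0, 0, 0, 1]]}}

```text
time: 15.73
tool_pos: [538.2, 87.4, 107.4]
tcp_rot: [179.9, -0.0, 96.5]
ft_force: [-0.4, -2.0, 6.1]
finger_gap: 12.9
```

>>> {"method": "jog_arm", "body": {"targets": [[0, 0, 0.001, 0, 0, 0, 1], [0, 0, 0.0015, 0, 0, 0, 1], [0, 0, 0.0015, 0, 0, 0, 1]]}}

```text
time: 15.98
tool_pos: [538.2, 87.4, 105.9]
tcp_rot: [179.9, -0.0, 96.5]
ft_force: [-0.5, -1.3, 6.1]
finger_gap: 13.0
```

```bash
python3 look.py 12
```

```text
t 15.98 tcp [538.2  87.4 105.9] [ 1.7991e+02 -5.0000e-02  9.6540e+01] F [-0.5 -1.3  6.1] gap 13.0
delta [-0.0018 -0.0008 -0.0641] [ 0.0016 -0.0008  0.0008]
tip z 37.766594904558985 tip [322.14910151 230.20867003] sphere c [322.16895619 232.8930016 ] hole [320.42126911 254.9148542 ]
px/mm [ 0.00329678 -1.7566926 ]
```

View pics/l12.png

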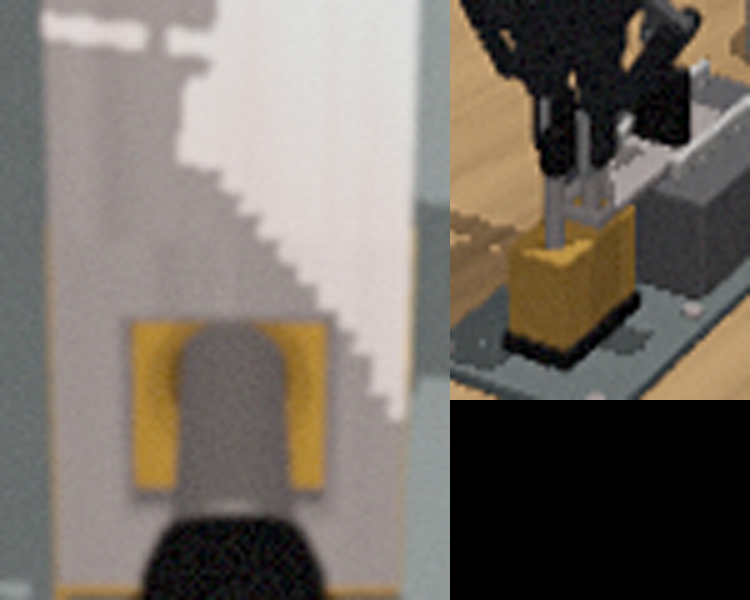

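The grip has not slipped: its edge is at the same row 515 in the crop. Depth is about 34 mm and force only 6 N, so I'll continue.

>>> {"method": "jog_arm", "body": {"targets": [[0, 0, 0.001, 0, 0, 0, 1], [0, 0, 0.0015, 0, 0, 0, 1], [0, 0, 0.0015, 0, 0, 0, 1]]}}

```text
time: 16.33
tool_pos: [538.2, 87.4, 104.2]
tcp_rot: [179.9, -0.0, 96.5]
ft_force: [-0.1, -1.3, 5.3]
finger_gap: 13.0
```

>>> {"method": "jog_arm", "body": {"targets": [[0, 0, 0.001, 0, 0, 0, 1], [0, 0, 0.0015, 0, 0, 0, 1], [0, 0, 0.0015, 0, 0, 0, 1]]}}

```text
time: 16.58
tool_pos: [538.2, 87.4, 102.8]
tcp_rot: [179.9, -0.0, 96.5]
ft_force: [-1.0, -1.2, 6.3]
finger_gap: 12.9
```

>>> {"method": "jog_arm", "body": {"targets": [[0, 0, 0.001, 0, 0, 0, 1], [0, 0, 0.0015, 0, 0, 0, 1], [0, 0, 0.0015, 0, 0, 0, 1]]}}

```text
time: 16.83
tool_pos: [538.3, 87.4, 101.9]
tcp_rot: [179.9, -0.0, 96.5]
ft_force: [-2.2, -1.5, 10.9]
finger_gap: 13.1
```

>>> {"method": "jog_arm", "body": {"targets": [[0, 0, 0.001, 0, 0, 0, 1], [0, 0, 0.0015, 0, 0, 0, 1], [0, 0, 0.0015, 0, 0, 0, 1]]}}

```text
time: 17.08
tool_pos: [538.7, 87.5, 101.7]
tcp_rot: [179.9, -0.0, 96.5]
ft_force: [-5.9, -1.2, 20.1]
finger_gap: 13.4
```

Stiff at 38.4 mm depth: 20 N for 0.2 mm. It is either the hard stop past the click or a bind. I'll test by easing up gently: a latched shackle resists pulling, an unlatched one rises freely.

>>> {"method": "jog_arm", "body": {"targets": [[0, -0.0003, -0.0015, 0, 0, 0, 1], [0, -0.0003, -0.003, 0, 0, 0, 1], [0, -0.0003, -0.003, 0, 0, 0, 1], [0, -0.0003, -0.003, 0, 0, 0, 1]]}}

```text
time: 17.42
tool_pos: [538.1, 87.4, 102.9]
tcp_rot: [179.9, -0.0, 96.5]
ft_force: [0.4, -1.2, 6.8]
finger_gap: 13.0
```

>>> {"method": "jog_arm", "body": {"targets": [[0, 0, -0.001, 0, 0, 0, 1], [0, 0, -0.002, 0, 0, 0, 1], [0, 0, -0.002, 0, 0, 0, 1], [0, 0, -0.002, 0, 0, 0, 1]]}}

```text
time: 17.75
tool_pos: [537.7, 87.2, 104.3]
tcp_rot: [179.9, -0.0, 96.5]
ft_force: [1.9, 0.9, 5.5]
finger_gap: 12.8
```

>>> {"method": "jog_arm", "body": {"targets": [[0, 0, -0.001, 0, 0, 0, 1], [0, 0, -0.002, 0, 0, 0, 1], [0, 0, -0.002, 0, 0, 0, 1], [0, 0, -0.002, 0, 0, 0, 1]]}}

```text
time: 18.08
tool_pos: [537.0, 87.0, 104.6]
tcp_rot: [-180.0, -0.0, 96.5]
ft_force: [4.8, 1.5, -5.8]
finger_gap: 13.1
```

>>> {"method": "jog_arm", "body": {"targets": [[0.0003, 0.0008, -0.001, 0, 0, 0, 1], [0.0003, 0.0008, -0.001, 0, 0, 0, 1], [0.0003, 0.0008, -0.001, 0, 0, 0, 1]]}}

```text
time: 18.33
tool_pos: [537.1, 87.1, 104.7]
tcp_rot: [-179.9, -0.0, 96.5]
ft_force: [5.5, -0.5, -10.3]
finger_gap: 13.0
```

It is held stiffly against a 10 N pull, about 2.5 mm above the hard stop, so it looks latched. I'll relax and open.

>>> {"method": "jog_arm", "body": {"targets": [[0, 0, 0.0015, 0, 0, 0, 1], [0, 0, 0.002, 0, 0, 0, 1], [0, 0, 0.002, 0, 0, 0, 1]]}}

```text
time: 18.58
tool_pos: [537.5, 87.2, 104.5]
tcp_rot: [-179.9, -0.0, 96.5]
ft_force: [0.9, 0.2, -0.2]
finger_gap: 13.2
```

>>> {"method": "jog_arm", "body": {"targets": [[0, 0, 0, 0, 0, 0, 0.9], [0, 0, 0, 0, 0, 0, 0.7], [0, 0, 0, 0, 0, 0, 0.5], [0, 0, 0, 0, 0, 0, 0.3], [0, 0, 0, 0, 0, 0, 0]]}}

```text
time: 19.0
tool_pos: [537.9, 87.2, 104.8]
tcp_rot: [-180.0, -0.0, 96.5]
ft_force: [-0.5, -0.6, -0.3]
finger_gap: 60.9
```

```bash
python3 look.py 13
```

```text
t 19.0 tcp [537.9  87.2 104.8] [-179.98   -0.     96.53] F [-0.5 -0.6 -0.3] gap 60.9
delta [-0.0017 -0.0006 -0.0652] [-0.0003 -0.0001  0.0006]
tip z 36.69601609656493 tip [322.42342186 230.13830832] sphere c [322.43127464 232.82794514] hole [321.31380809 255.41193996]
px/mm [ 0.00376974 -1.75675171]
```

View pics/l13.png

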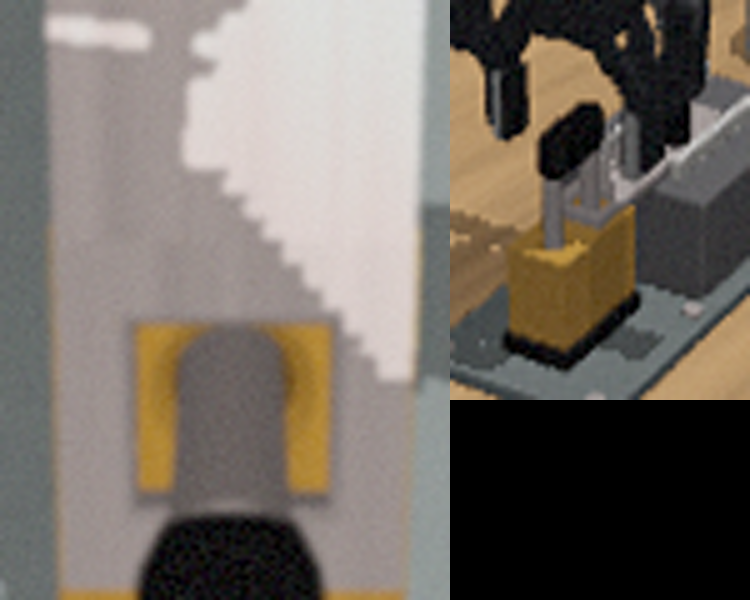

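Released, and the shackle stayed down with its grip at the same height and no force. Now I'll retreat straight up and verify.

>>> {"method": "jog_arm", "body": {"targets": [[0, 0, 0, 0, 0, 0, 0], [0, 0, 0, 0, 0, 0, 0], [0, 0, -0.015, 0, 0, 0, 0], [0, 0, -0.045, 0, 0, 0, 0], [0, 0, -0.08, 0, 0, 0, 0]]}}

```text
time: 19.52
tool_pos: [536.0, 87.0, 183.1]
tcp_rot: [-179.7, -0.0, 96.5]
ft_force: [0.8, -0.7, 0.1]
finger_gap: 85.1
```

>>> {"method": "jog_arm", "body": {"targets": [[-0.01, 0, -0.03, 0, 0, 0, 0], [-0.03, 0, -0.04, 0, 0, 0, 0], [-0.03, 0, -0.04, 0, 0, 0, 0], [-0.03, 0, -0.04, 0, 0, 0, 0], [-0.03, 0, -0.04, 0, 0, 0, 0]]}}

```text
time: 19.93
tool_pos: [540.8, 57.6, 223.7]
tcp_rot: [-179.9, -0.0, 96.5]
ft_force: [-0.6, -0.0, -0.3]
finger_gap: 85.4
```

```bash
python3 - <<'E'
from h import *
from bench import r
st=r.sense(); w=r.snapshot("wrist"); s=r.snapshot("scene"); t=r.snapshot("top")
print(st["tool_pos"],st["ft_force"],st["finger_gap"])
for z in (26+85,34.6+85,20+85): pass
C=np.array([537.5,86]);a=np.radians(6.5);Y=np.array([-np.sin(a),np.cos(a)])
for d in (20,34.6,36.5):
  z=72-d+98
  print(d,"grip top -y end/+y end scene",[proj(s,[*(C+y*Y),z]).round(1) for y in(-23,23)])
b=lambda q:q["pixels"][:,:,::-1]
A=crop(b(w),220,60,420,310,2); B=crop(b(s),285,165,375,248,6)[:500]
f=lambda q: cv2.copyMakeBorder(q,0,500-q.shape[0],0,0,cv2.BORDER_CONSTANT)
out=np.hstack([f(A),f(B)]); out=out[:,:940]; cv2.imwrite("pics/fin.png",cv2.resize(out,None,fx=.84,fy=.84))
cv2.imwrite("pics/fin_top.png",b(t)); cv2.imwrite("pics/fin_scene.png",b(s))
E
```

```text
[540.81913464  57.63263564 223.71518977] [-0.61673977 -0.0091043  -0.26602762] 85.41606546420128
20 grip top -y end/+y end scene [array([307.8, 191. ]), array([318. , 183.2])]
34.6 grip top -y end/+y end scene [array([307.9, 196.3]), array([318. , 188.5])]
36.5 grip top -y end/+y end scene [array([307.9, 197. ]), array([318. , 189.2])]
```

View pics/fin.png

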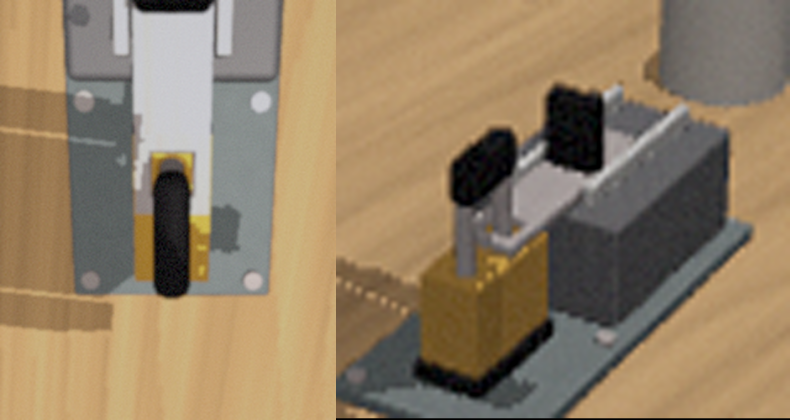

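View pics/fin_scene.png

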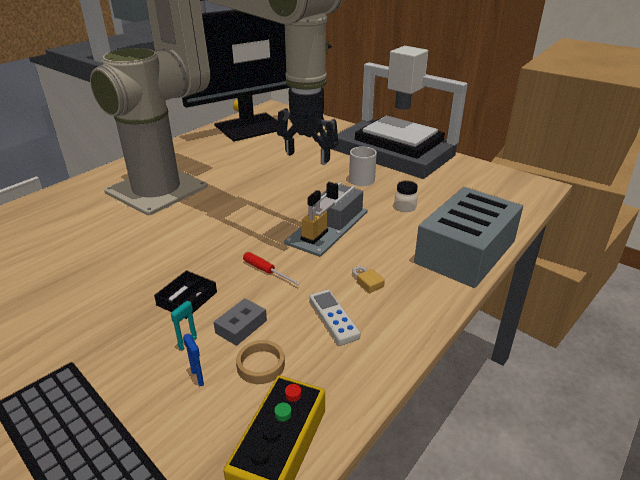

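The shackle is seated: its grip's near end is at scene row 197, against 196–197 predicted for 35–36 mm depth and 191 if sprung back. The tongue is around the +y leg, the tab is home and the bystanders have not moved.

```bash
python3 -c "
from bench import r
print(r.sense()['time'],r.sense()['ft_force']); print(r.hand_in())"
```

```text
20.0833 [ 0.23900336  0.70207924 -1.10891472]
the job is handed in; nothing more can be done
None
```

The isolator is locked off and the job is handed in at 20 s; no verdict was reported.

**What I did:**
- **Isolator:** I pushed the slide with shut fingers to its stop, which took 19 N with no further motion. The tongue's hole then lay over the +y lock hole.
- **Shackle:** I lifted the black-gripped shackle from the grey stand and put both legs into the lock, one through the tongue. I pressed it to a hard stop at about 38 mm depth, with a peak reading of about 20 N.

**Last checks:**
- **Latch:** I saw no distinct click in the force readings. I took the latch from the hard stop, and from the shackle holding stiffly against a 10 N pull about 3 mm above it. After I let go it stayed down at about 35 mm, whereas an unlatched shackle would have sprung up to less than 20 mm.
- **Bench:** The gripper is clear of everything. By eye, the bystanders and the blue and turquoise look-alikes are where they were.
- **Disagreements:** The wrist and top cameras differed by up to 2 mm on the lock position. The leg tip also showed about 3 mm off the position predicted from the arm, so I aligned it by eye in the wrist view before lowering it.

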